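# Hang the offcuts bin under the extraction slot and set the airflow

## Task

Get the glass-offcuts station ready: pick up the yellow bin by its black carrying fin, hang it by its rear lip on the middle of the stand's metal rail, below the extraction duct and square to the rail, and let go. Then turn the black airflow knob on the stand's grey housing until its white pointer stands at the orange mark. Do not bump the duct, and leave the brick, bottle, jar and paddle where they are.

Things in the scene. Friction and masses are not known exactly. Their poses are not given: they have to be found in the camera images.
- bin: Loose yellow open bin, 110 (x) x 100 (y) x 70 mm high, walls 4 mm, 0.15 to 0.31 kg, a divider along x in its middle. Origin: centre of its underside; z up, +x to the back, where the lip is. Centre of mass near x = y = 0. Starts standing on the table, in one of two places to the left of the stand, its back (+x) turned 0.4 to 1.05 rad right of straight ahead.
- bin_fin (a point): Grip point on the bin's black carrying fin: bin x 0, y 0, z 102 mm. The fin stands over the bin's centre, 44 mm long along x, 14 mm thick in y, from z 70 (rim) to 120 mm. Its flat faces look to +y and -y: pinch it along y, with the tool leaning about y as needed.
- bin_lip (a point): Middle of the roof of the lip's channel: bin x 61.5, y 0, z 66 mm. The lip runs back from the top of the back wall (outer face x 55) and turns down in a flap 4 mm thick, 90 mm wide in y, inner face x 68, reaching down to z 46 (the last 7 mm flared outward). The channel is open downward, 13 mm wide. Meets rail_top when hung (x may differ 5 mm).
- station: Fixed blue stand, its hanging side (-x) towards the left (yaw -1.45 to -1.1). Origin on the table under the middle of the rail's front face; z up, y along the rail, the bin hangs on its -x side. Posts 20 mm square at x 30, y +-125. Grey damper housing x -190 to 40, y 133 to 217, 45 mm high; riser pipe, 60 mm diameter, at x -5, y 175 from there up to the duct.
- rail_top (a point): Middle of the rail's top edge: station x 1.5, y 0, z 155 mm; axes as the station's. The rail is an upright aluminium strip 3 mm thick (x 0 to 3), 240 mm long in y, 26 mm high, free behind for 17 mm (between the end brackets at y beyond +-105).
- rest_bar (a point): Middle of the front of the black rest bar below the rail: station x -5, y 0, z 105 mm; 12 mm diameter, along y. The hung bin's back leans on it: while lowering keep the back wall's outer face at station x -10 to -5 mm, best -7.5. Hung, the bin's underside is at about z 89 mm and it droops forward up to 0.1 rad.
- duct: Aluminium extraction duct on the stand, origin and axes as the station's: box x -50 to 40, y -140 to 210, z 265 (underside) to 305 mm. It overhangs the rail: an upright gripper holding the hung bin's fin would hit it, so lean the tool's upper end 35 to 45 degrees towards the station's -x.
- knob (a joint): Airflow knob angle in rad: 0 when the white pointer is at the orange mark (pointer towards the station's -x), positive anticlockwise seen from above, stops at +-1.7, starts between 0.5 and 1.4. Turns with 0.05 N m and stays where it is left.
- knob_grip (a point): Grip point on the knob's upright axis: station x -130, y 175, z 73 mm. The knob is a 68 mm disc (top at z 57) with a black bar grip across it, 62 mm long, 14 mm thick, z 57 to 85 mm. The point's axes turn with the knob: x runs along the bar, pointer at its -x end; at joint angle 0 they are the station's axes.
- brick: Loose grey cut brick, 120 x 100 x 60 mm high, origin at the centre of its underside. Stands in that one of the bin's two starting places that the bin does not take.
- bottle: Loose red bottle, 68 mm diameter, 190 mm high, origin at the centre of its underside.
- jar: Loose amber jar with metal cap, 80 mm diameter, 100 mm high, origin at the centre of its underside.
- paddle: Loose shaping paddle with wooden handle, 200 mm long, lying on the table, under 30 mm high, origin on its underside.
Not all that is in view belongs to the job. There is more than one size of the bin; the one meant has the size given above.

How it is judged:
By the outcome, as a careful person would: the job done as asked, in the order asked, and still so for the second after the job is handed in, with the robot touching nothing.
It also fails if it takes over 58 s, if anything falls off the work surface, if the arm or the gripper's body presses on something with over 40 N, if the wrist force passes 120 N, or if a joint passes its speed limit or range.

## Robot

A 6-joint arm with a two-finger parallel gripper is mounted at the origin on the work surface. World frame = base frame: x ahead of the robot, y to its left, z up, the work surface at z = 0. Lengths are in mm, angles in rad, forces in N, time in s.
With the tool pointing down it reaches from about 350 to 725 mm from the base axis. Payload 4.3 kg.
Tool frame: the origin (TCP) lies between the finger pads; the fingertips stand manip.tip_reach ahead of it and the grasp point (between the pads) lies 5 mm behind it (manip.tip_reach is the distance from the TCP to the fingertips, in mm); z points along the fingers, y is the direction in which the jaws open and shut (so a half turn about z gives the same grasp; the last joint's range is limited). The gripper opens to 85 mm and grips with 20 to 120 N. Pads are 22 mm wide; open, the fingers measure 114 mm over their backs; the gripper's body (76 mm by 85 mm) begins 54 mm behind the grasp point. The pads swing forward as they close: fully open they stand 13 mm farther back than shut.
Start: joints at [-1.354, 0.377, 0.081, 1.274, 0, 1.46], TCP at [184.594, -544.601, 245.329] pointing down, gripper open.
Joint ranges: [-2.72, 2.72], [-0.84, 1.66], [-1.02, 1.22], [-1.77, 2.12], [-1.37, 1.28], [-3.14, 3.14]. Speed limits (rad/s): [2.57, 2.57, 3.14, 3.14, 3.14, 3.14].

## Interface

Orientations are given as a unit quaternion [w, x, y, z].
In Python, from workcell import manip, imaging gives the robot as it stands.
- The arm moves only by the tool step_arm, never from a script. Its argument "rows" is a list that holds one entry, the list of rows, each a list of 7 numbers: the shift along the tool's x, y, z in cm, then the turn, a rotation vector about the tool's x, y, z in rad, then the opening in per cent of the stroke, from 0 (shut) to 100 (fully open). A call has 1 to 20 rows; each row is the pose to reach, as a shift and turn from the pose measured when the call began, along the tool's axes at that moment; what a row does not reach only later rows make up. A row lasts 1/12 s, in which the tool goes at most 41.7 mm and 7.16 degrees, less where a joint would pass 70% of its speed; a pose out of reach is approached as far as the arm can. A call with a gripper value outside its range is refused whole. The fingers move at their own pace and stop on an object; "force" is the grip in N (left out, the last holds). Time passes only in rows, so rows that repeat a pose let the fingers close. It gives the time, the measured TCP pose, the force and the opening at its end, in the units of the state.
- manip.observe(): the state, without advancing time (a new reading comes with each control period).
- imaging.camera(name): name is "scene" or "top"; returns the picture (420x560x3 uint8, blue, green, red); there is no depth.
- imaging.get_calibration(name): a dict with "fx", "fy", "cx", "cy" (pixels), "D" ([k1, k2, p1, p2, k3] as OpenCV has them; the pictures are not rectified), "rvec" (rotation vector, rad) and "tvec" (3), from world to camera coordinates, as OpenCV has them. Camera axes: x right, y down, z forward; pixel columns grow to the right and rows downward; lengths in mm; the calibration is good to about 2 mm. A picture is of the moment at which its call begins. get_calibration takes no time and is no camera call.
- manip.close_job(): hands the job in, once; it reports no verdict.
The state is a dict: "time_s": time; "q": joint angles; "joint_vel": joint speeds; "effort": joint torques, N m; "tcp_pos": TCP position; "eef_rot": TCP orientation; "ft_force": force on the tool from outside, world axes, zero at the start; "moment": the same for the moment, N m; "finger_gap": finger opening in mm.
Only numpy, scipy, OpenCV 4.12 (cv2) and the standard library are available. Lean on these libraries where they do the work, as an engineer would, in place of code of your own. Each camera call takes 0.05 s, during which the arm holds its last target.

## Working session

There is one attempt and no reset: what is moved stays moved. The work goes in short steps, Python scripts to look and compute and a tool call to move; the robot and the scene stay as the last step left them, time stands still between calls to the robot, and variables do not carry over. Pictures are saved under pics/ and viewed, and the job is handed in when it is done.

Besides the shell and the picture viewer there is one more tool, called after "Emit:" as name([rows], argument=value, ...), one row to a line, values as JSON. step_arm: Moves the arm, as the interface text tells. Its arguments: {"type":"object","properties":{"rows":{"type":"array","items":{"type":"array","items":{"type":"array","items":{"type":"number"}}}},"force":{"type":"number"}},"required":["rows"]}

```bash
ls; mkdir -p pics; python3 - <<'E'
from workcell import manip, imaging
import cv2
print(manip.observe(), manip.tip_reach)
for n in("scene","top"):
    cv2.imwrite(f"pics/{n}0.png",imaging.camera(n)); print(imaging.get_calibration(n))
E
```

```text
pics
{'time_s': 0.0, 'q': array([-1.35430584e+00,  3.78059992e-01,  7.96429042e-02,  1.27440995e+00,
        2.14483367e-06,  1.46048479e+00]), 'joint_vel': array([ 0.00053875, -0.00078991, -0.00087809, -0.00038781, -0.00011627,
       -0.00041498]), 'effort': array([-2.93964640e-04, -4.63603485e+01,  2.69875163e+01,  2.07274652e-02,
       -1.46760508e-04, -1.43788554e-05]), 'tcp_pos': array([ 184.44930544, -543.95391093,  244.36919413]), 'eef_rot': array([-1.01398148e-03,  9.86679224e-01,  1.62674764e-01, -5.28084464e-05]), 'ft_force': array([ 0.05938503, -0.79182485,  0.33588199]), 'moment': array([-0.0007856 , -0.04751223, -0.03007265]), 'finger_gap': 85.23967814064245} 14.0
{'fx': 409.3584680562569, 'fy': 409.3584680562569, 'cx': 273.63436619658427, 'cy': 209.6458038536773, 'D': array([-0.03586797,  0.        ,  0.        ,  0.        ,  0.        ]), 'rvec': array([ 2.26830398,  0.50139401, -0.22383834]), 'tvec': array([-494.72008099,  -43.22315306, 1362.4157052 ])}
{'fx': 479.1429961413654, 'fy': 479.1429961413654, 'cx': 279.3247597186709, 'cy': 215.87529677637275, 'D': array([-0.04842701,  0.        ,  0.        ,  0.        ,  0.        ]), 'rvec': array([ 2.1895348 , -2.21269549,  0.08605574]), 'tvec': array([  -6.4032769 ,  506.543753  , 1523.77651589])}
```

View pics/scene0.png

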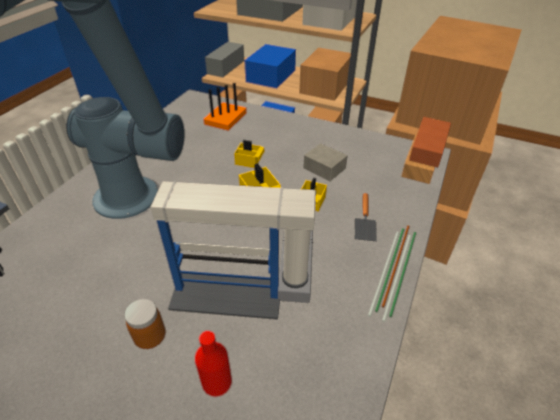

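View pics/top0.png

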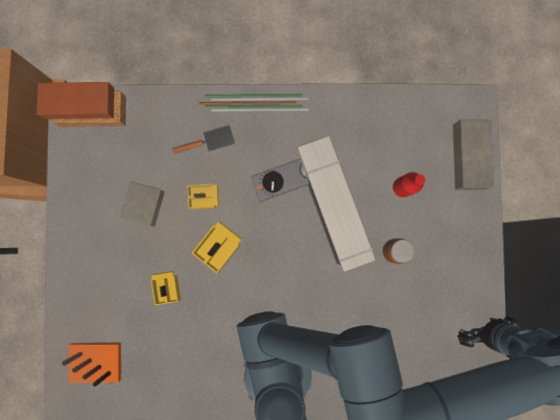

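```bash
cat > h.py <<'E'
import numpy as np, cv2
from workcell import manip, imaging
from scipy.spatial.transform import Rotation as R
C={n:imaging.get_calibration(n) for n in("scene","top")}
def K(n):
    c=C[n]; return np.array([[c['fx'],0,c['cx']],[0,c['fy'],c['cy']],[0,0,1]])
def ray(n,px):
    c=C[n]; p=cv2.undistortPoints(np.array(px,float).reshape(-1,1,2),K(n),c['D']).reshape(-1,2)
    Rm=cv2.Rodrigues(c['rvec'])[0]; o=-Rm.T@c['tvec']
    d=np.c_[p,np.ones(len(p))]@Rm; return o,d/np.linalg.norm(d,axis=1)[:,None]
def plane(n,px,z):
    o,d=ray(n,px); return o+d*((z-o[2])/d[:,2])[:,None]
def tri(ps,pt):
    o1,d1=ray("scene",ps);o2,d2=ray("top",pt);out=[]
    for a,b in zip(d1,d2):
        s=np.linalg.lstsq(np.c_[a,-b],o2-o1,rcond=None)[0]
        p,q=o1+s[0]*a,o2+s[1]*b; out.append(np.r_[(p+q)/2,np.linalg.norm(p-q)])
    return np.array(out)
def proj(n,P):
    c=C[n]; return cv2.projectPoints(np.array(P,float).reshape(-1,3),c['rvec'],c['tvec'],K(n),c['D'])[0].reshape(-1,2)
def crop(img,x0,y0,x1,y1,k,name):
    cv2.imwrite(name,cv2.resize(img[y0:y1,x0:x1],None,fx=k,fy=k,interpolation=cv2.INTER_CUBIC))
E
python3 - <<'E'
from h import *
t=cv2.imread("pics/top0.png");s=cv2.imread("pics/scene0.png")
crop(t,130,160,290,280,5,"pics/t1.png")
crop(s,220,130,350,220,6,"pics/s1.png")
crop(s,140,170,340,320,4,"pics/s2.png")
crop(t,240,130,400,280,4,"pics/t2.png")
E
```

```text
(no output)
```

View pics/t1.png

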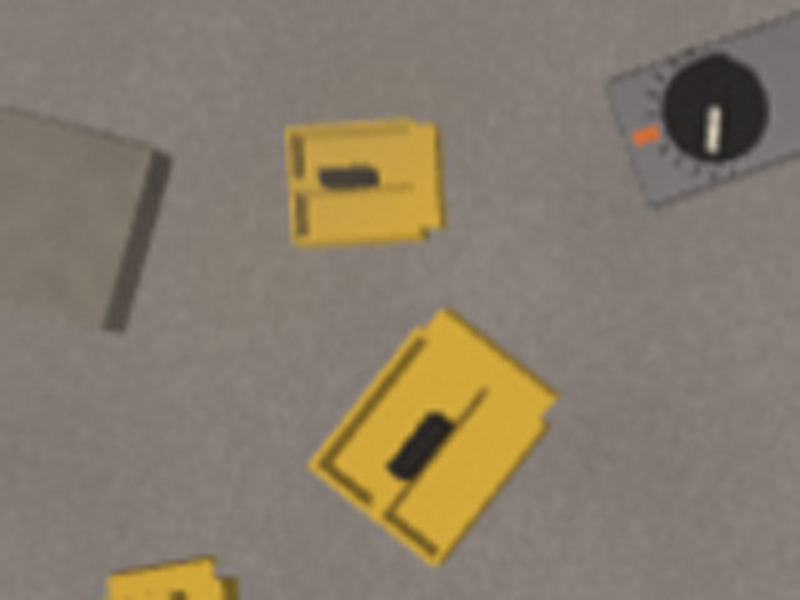

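View pics/s1.png

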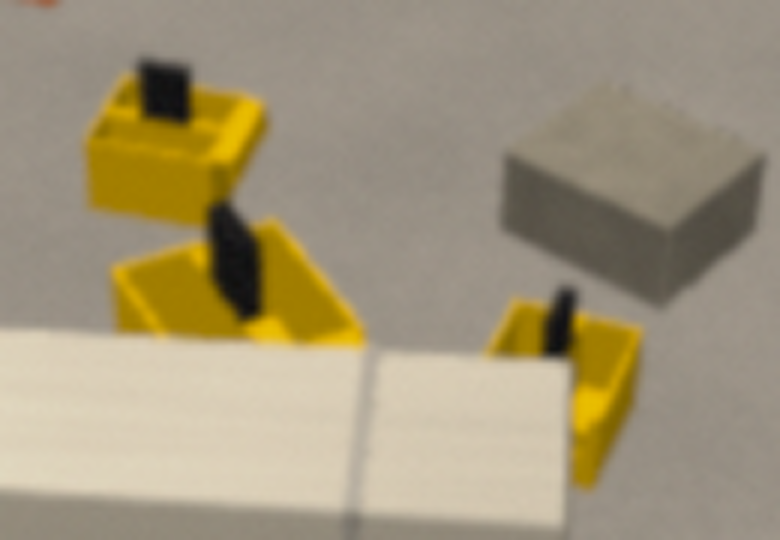

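View pics/s2.png

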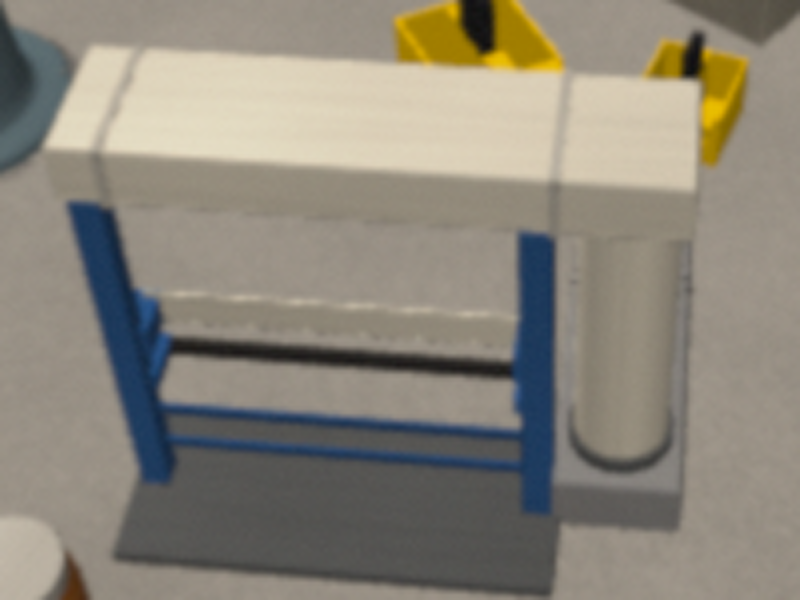

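View pics/t2.png

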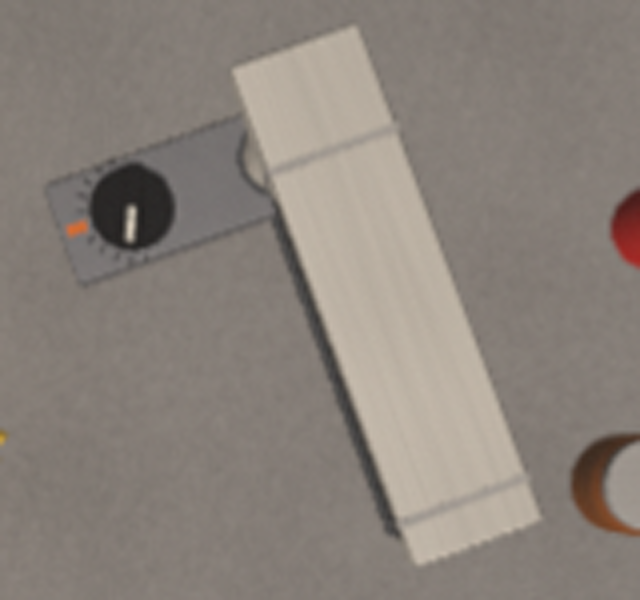

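```bash
python3 - <<'E'
from h import *
np.set_printoptions(suppress=True,precision=1)
tt=np.array([[420,565],[235,70],[357,27],[540,518]])/4+[240,130]-.375
ss=np.array([[92,45],[700,82],[695,190],[48,150]])/4+[140,170]-.375
X=tri(ss,tt);print(X)
m=plane("top",tt,305);print(m)
hs=m[1]-m[0]; ex=m[2]-m[1]; print("len",np.linalg.norm(hs),np.linalg.norm(ex),"yaw from y",np.arctan2(-hs[0],hs[1]),np.arctan2(-(m[2]-m[3])[0],(m[2]-m[3])[1]),"x",np.arctan2(ex[1],ex[0]))
# housing corners z45 top
hh=np.array([[45,187],[82,287]])/4+[240,130]-.375
print("housing",plane("top",hh,45))
# knob centre disc z57, bar ends z85
kk=np.array([[132,206],[131,206],[130,242],[77,229]])/4+[240,130]-.375
print("disc",plane("top",kk[:1],57),"ptr",plane("top",kk[1:3],85),"mark",plane("top",kk[3:],45))
# bin
t=cv2.imread("pics/top0.png")
hsv=cv2.cvtColor(t,cv2.COLOR_BGR2HSV);y=((hsv[...,0]>18)&(hsv[...,0]<32)&(hsv[...,1]>120)).astype(np.uint8)
blk=((hsv[...,2]<70)).astype(np.uint8); 
mask=np.zeros_like(blk);mask[236:262,200:232]=1
n,l,st,ce=cv2.connectedComponentsWithStats(blk*mask)
print(st,ce)
cs=cv2.findContours(y,cv2.RETR_EXTERNAL,cv2.CHAIN_APPROX_NONE)[0]
for c in cs:
    if cv2.contourArea(c)>100: r=cv2.minAreaRect(c);print(r,"area",cv2.contourArea(c),cv2.boxPoints(r).tolist(),np.linalg.norm(np.diff(plane("top",cv2.boxPoints(r),70)[:3],axis=0),axis=1))
E
```

```text
[[ 346.  -172.7  307.1    3. ]
 [ 671.7  -57.3  306.     3.5]
 [ 700.  -138.5  304.8    3.2]
 [ 375.1 -252.6  303.     2.9]]
[[ 344.7 -174.   305. ]
 [ 670.2  -58.1  305. ]
 [ 698.5 -139.1  305. ]
 [ 374.1 -253.2  305. ]]
len 345.59009949360177 85.82389214728315 yaw from y -1.2286742439736575 -1.232755159140939 x -1.235466460149478
housing [[630.7  77.4  45. ]
 [551.1  48.9  45. ]]
disc [[613.4   8.9  57. ]] ptr [[609.7   9.9  85. ]
 [581.9  10.9  85. ]] mark [[597.1  52.4  45. ]]
[[     0      0    560    420 235133]
 [   208    243     12     13     67]] [[279.5 209.5]
 [213.8 249. ]]
((165.03997802734375, 287.77996826171875), (30.688434600830078, 26.44579315185547), 81.8698959350586) area 731.5 [[149.7799835205078, 274.4599609375], [175.95997619628906, 270.719970703125], [180.2999725341797, 301.0999755859375], [154.11997985839844, 304.8399658203125]] [81.2 93.8]
((217.0101318359375, 246.4871826171875), (33.289276123046875, 42.63249206542969), 38.36748504638672) area 1329.0 [[190.7289276123047, 252.8687286376953], [217.19102478027344, 219.44288635253906], [243.2913360595703, 240.1056365966797], [216.82923889160156, 273.531494140625]] [130.9 103. ]
((202.7584686279297, 196.1522979736328), (24.018518447875977, 30.563980102539062), 86.8201675415039) area 670.0 [[186.83384704589844, 185.00921630859375], [217.3507843017578, 183.3138427734375], [218.68309020996094, 207.29537963867188], [188.16615295410156, 208.99075317382812]] [94.8 74.8]
```

```bash
python3 - <<'E'
from h import *
np.set_printoptions(suppress=True,precision=2)
t=cv2.imread("pics/top0.png");s=cv2.imread("pics/scene0.png")
crop(t,185,215,250,280,9,"pics/t3.png");crop(s,230,155,290,192,12,"pics/s3.png")
crop(s,165,230,300,280,6,"pics/s4.png");crop(t,245,155,295,205,12,"pics/t4.png")
px=np.array([[310,465],[437,567],[555,395],[445,310],[420,330],[548,425]])/5+[130,160]-.4
P=plane("top",px,70)[:,:2];print(P)
for a,b in((0,4),(1,5),(0,1),(3,2)):
    d=P[b]-P[a];print(a,b,np.linalg.norm(d),np.arctan2(d[1],d[0]))
sp=np.array([[160,292],[518,317]])/4+[140,170]-.375
Q=plane("scene",sp,155)
y=-1.232;O=np.array([491,-172]);Rm=np.array([[np.cos(y),-np.sin(y)],[np.sin(y),np.cos(y)]])
print("rail edge in station",(Q[:,:2]-O)@Rm)
for p in([630.7,77.4],[551.1,48.9],[613.4,8.9],[609.7,9.9],[581.9,10.9],[597.1,52.4]):print((np.array(p)-O)@Rm)
E
```

```text
[[392.71 260.62]
 [329.38 182.78]
 [434.21 109.59]
 [487.38 177.16]
 [475.17 192.63]
 [415.78 114.03]]
0 4 106.87264996196818 -0.6894585573177812
1 5 110.41973952051595 -0.6720887743647737
0 1 100.350263467513 -2.2538230108860824
3 2 85.97764689618089 -2.237483661563772
rail edge in station [[   0.1  -107.24]
 [  -0.57  112.37]]
[-188.79  214.65]
[-188.37  130.1 ]
[-129.94  175.56]
[-132.11  172.41]
[-142.29  146.52]
[-176.38  174.65]
```

View pics/t3.png

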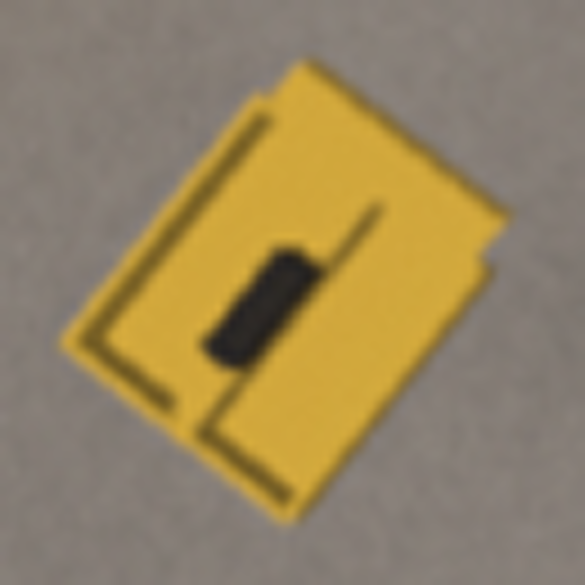

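View pics/s3.png

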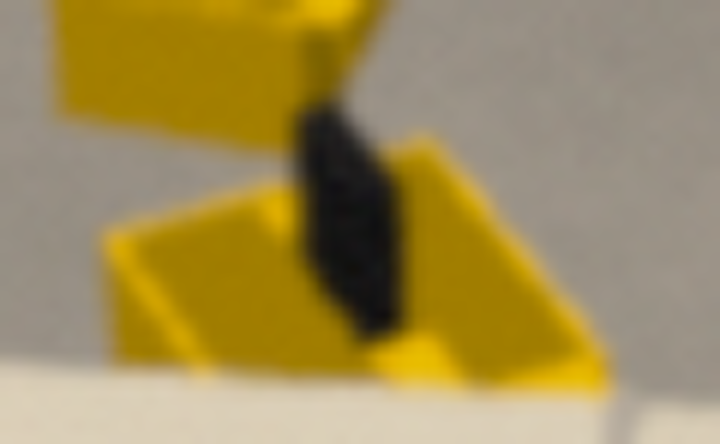

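View pics/s4.png

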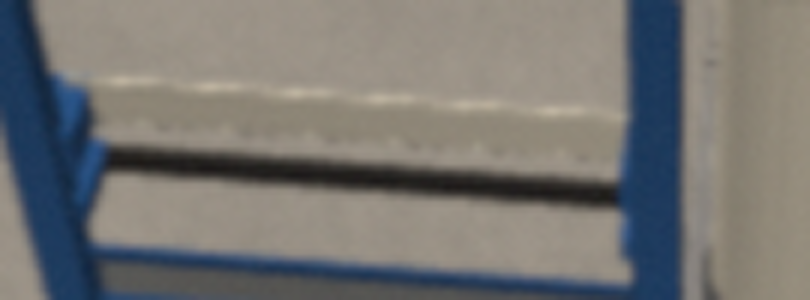

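View pics/t4.png

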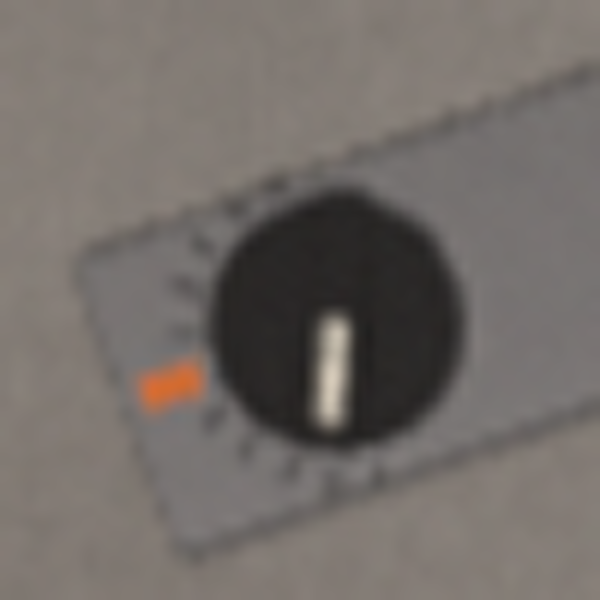

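```bash
python3 - <<'E'
from h import *
np.set_printoptions(suppress=True,precision=2)
sp=np.array([[105,235],[430,135]])/12+[230,155]-.46
tp=np.array([[290,523],[62,340]])/9+[185,215]-.44
print(tri(sp,tp))
# fin end faces top: scene near/far top vertical edges
print("fin", plane("top",np.array([[262,306]])/9+[185,215]-.44,118))
# scene fin top ends, matched with top ends
sp=np.array([[318,108],[385,175]])/12+[230,155]-.46
tp=np.array([[220,355],[300,258]])/9+[185,215]-.44
print(tri(sp,tp))
for c in((404,188),):
  u=np.array([np.cos(-.68),np.sin(-.68)])
  print([ (proj("scene",[[c[0]+dx*u[0],c[1]+dx*u[1],120]])-[230,155]+.46)*12 for dx in(-22,0,22)])
  print([ (proj("top",[[c[0]+dx*u[0],c[1]+dx*u[1],120]])-[185,215]+.44)*9 for dx in(-22,0,22)])
E
```

```text
[[331.77 183.87  72.91   2.85]
 [393.88 260.52  74.43   0.65]]
fin [[404.82 187.04 118.  ]]
[[389.83 201.11 121.62   2.27]
 [422.13 174.23 128.01   3.66]]
[array([[305.2 , 109.14]]), array([[339.68, 153.93]]), array([[374.96, 199.77]])]
[array([[216.7 , 360.89]]), array([[258.39, 308.58]]), array([[300.04, 256.34]])]
```

```bash
python3 - <<'E'
from h import *
print([a for a in dir(manip) if a[0]!='_'],[a for a in dir(imaging) if a[0]!='_'])
E
```

```text
['IKError', 'close_job', 'observe', 'tip_reach'] ['camera', 'get_calibration']
```

```bash
cat >> h.py <<'E'
O=np.array([491.,-172.,0.]);YS=-1.232
def RT(psi,th): return R.from_euler('z',psi)*R.from_euler('x',np.pi)*R.from_euler('y',th)
def goal(*ts):
    s=manip.observe(); q=s['eef_rot']; R0=R.from_quat([q[1],q[2],q[3],q[0]])
    e=R0.as_matrix()
    print("t %.2f"%s['time_s'],"tcp",s['tcp_pos'].round(1),"gap %.1f"%s['finger_gap'],"F",s['ft_force'].round(1),"q",s['q'].round(2),"z",e[:,2].round(3),"y",e[:,1].round(3))
    for p,Rt in ts:
        sh=R0.inv().apply(np.array(p)-s['tcp_pos'])/10
        print(np.r_[sh.round(2),(R0.inv()*Rt).as_rotvec().round(3)].tolist())
def st(x,y,z): # station to world
    c,s=np.cos(YS),np.sin(YS); return np.array([O[0]+c*x-s*y,O[1]+s*x+c*y,z])
E
python3 - <<'E'
from h import *
G=np.array([406.8,185.5,98.2]);Rg=RT(2.46,-.70)
goal(([250,-480,440],RT(.327,0)),([470,-150,440],RT(1.3,0)),(G-100*Rg.as_matrix()[:,2],Rg))
E
```

```text
t 0.10 tcp [ 184.5 -544.   244.4] gap 85.7 F [-0.1 -0.4  0.6] q [-1.35  0.38  0.08  1.27 -0.    1.46] z [-0.     0.002 -1.   ] y [ 0.321 -0.947 -0.002]
[8.27, -3.99, -19.55, -0.002, -0.0, -0.0]
[39.7, -28.18, -19.5, -0.002, -0.001, -0.973]
[41.04, -67.39, 7.11, -0.742, -0.411, -2.03]
```

Emit:
step_arm([
  [[4,-2,-10,0,0,0,100],[8,-4,-19.5,0,0,0,100],[8,-4,-19.5,0,0,0,100],[10,-5,-19.5,0,0,0,100],[14,-8,-19.5,0,0,-0.1,100],[18,-11,-19.5,0,0,-0.2,100],[22,-14,-19.5,0,0,-0.3,100],[26,-17,-19.5,0,0,-0.4,100],[30,-20,-19.5,0,0,-0.55,100],[34,-23,-19.5,0,0,-0.7,100],[38,-26,-19.5,0,0,-0.85,100],[39.7,-28,-19.5,0,0,-0.97,100],[39.7,-28,-19.5,0,0,-0.97,100]],
])

```text
time_s: 1.18
tcp_pos: [448.7, -186.0, 439.1]
eef_rot: [-0.001, 0.795, 0.606, 0.0]
ft_force: [0.1, -1.0, -0.1]
finger_gap: 85.1
```

```bash
python3 - <<'E'
from h import *
G=np.array([406.8,185.5,98.2]);Rg=RT(2.46,-.70);zt=Rg.as_matrix()[:,2]
goal(([450,60,400],RT(1.9,-.35)),(G-150*zt,Rg),(G-100*zt,Rg))
E
```

```text
t 1.18 tcp [ 448.7 -186.   439.1] gap 85.1 F [ 0.1 -1.  -0.1] q [-0.52  0.23  0.38  1.72  0.    1.32] z [-0.001  0.002 -1.   ] y [ 0.964 -0.266 -0.001]
[23.75, -6.4, 3.96, -0.105, -0.342, -0.592]
[38.55, -22.73, 22.71, -0.405, -0.621, -1.108]
[37.25, -19.77, 26.53, -0.405, -0.621, -1.108]
```

Emit:
step_arm([
  [[6,-1.6,1,-0.03,-0.09,-0.15,100],[12,-3.2,2,-0.05,-0.17,-0.3,100],[18,-4.8,3,-0.08,-0.26,-0.45,100],[23.7,-6.4,4,-0.1,-0.34,-0.6,100],[27,-10,8,-0.2,-0.42,-0.72,100],[30,-14,12,-0.27,-0.48,-0.85,100],[33,-17,16,-0.33,-0.54,-0.97,100],[36,-20,20,-0.4,-0.62,-1.11,100],[38.5,-22.7,22.7,-0.405,-0.621,-1.108,100],[38.5,-22.7,22.7,-0.405,-0.621,-1.108,100],[38.5,-22.7,22.7,-0.405,-0.621,-1.108,100],[38.5,-22.7,22.7,-0.405,-0.621,-1.108,100]],
])

```text
time_s: 2.18
tcp_pos: [337.0, 228.3, 225.2]
eef_rot: [0.324, 0.311, 0.886, -0.115]
ft_force: [1.1, 0.4, 1.2]
finger_gap: 85.3
```

```bash
python3 - <<'E'
from h import *
G=np.array([406.8,185.5,98.2]);Rg=RT(2.46,-.70);zt=Rg.as_matrix()[:,2]
goal((G-150*zt,Rg),(G-70*zt,Rg),(G,Rg))
t=imaging.camera("top");s=imaging.camera("scene")
crop(t,160,190,280,290,6,"pics/t5.png");crop(s,180,80,330,200,5,"pics/s5.png")
E
```

```text
t 2.18 tcp [337.  228.3 225.2] gap 85.3 F [1.1 0.4 1.2] q [ 0.92  0.08 -0.55  0.96 -0.7   1.6 ] z [ 0.502 -0.405 -0.764] y [ 0.626  0.78  -0.002]
[1.97, 1.09, -0.06, 0.002, 0.001, 0.006]
[1.98, 1.07, 7.94, 0.002, 0.001, 0.006]
[1.99, 1.06, 14.94, 0.002, 0.001, 0.006]
```

View pics/t5.png

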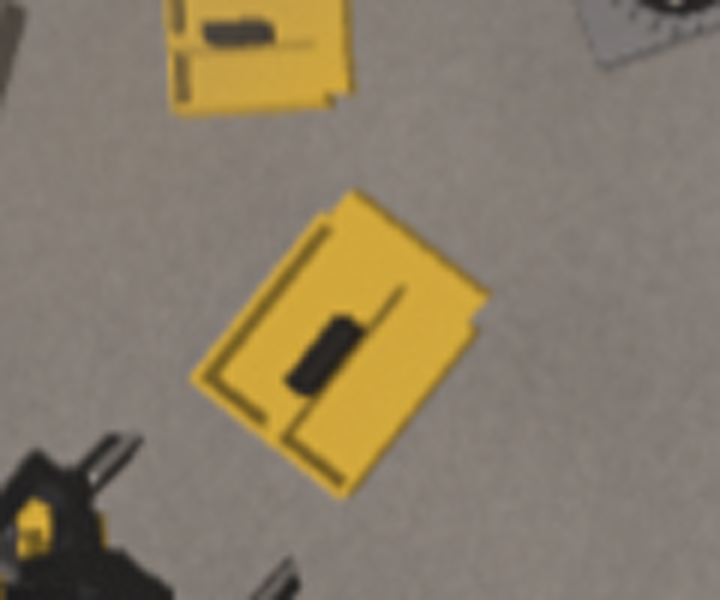

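View pics/s5.png

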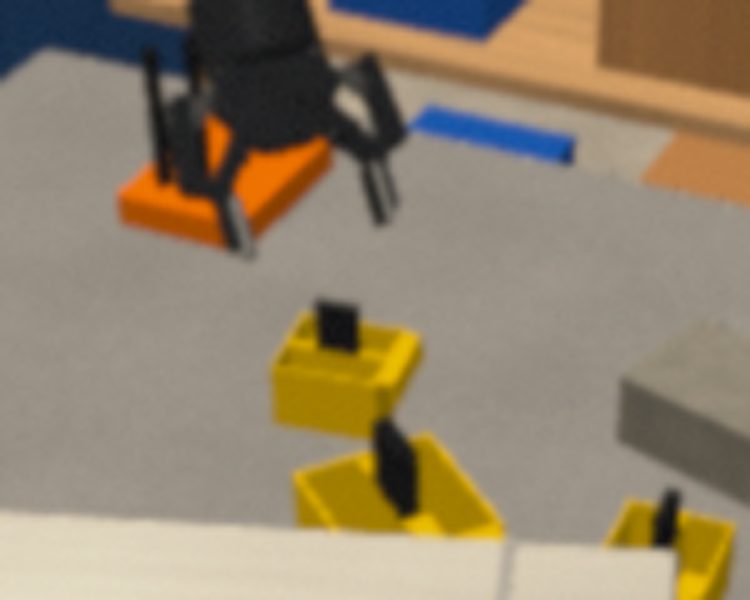

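Emit:
step_arm([
  [[1,0.5,0,0,0,0,100],[2,1.1,2,0,0,0.006,100],[2,1.1,5,0,0,0.006,100],[2,1.1,8,0,0,0.006,100],[2,1.1,10.5,0,0,0.006,100],[2,1.1,12,0,0,0.006,100],[2,1.1,13.5,0,0,0.006,100],[2,1.1,14.5,0,0,0.006,100],[2,1.1,14.9,0,0,0.006,100],[2,1.1,14.9,0,0,0.006,100]],
], force=50)

```text
time_s: 3.12
tcp_pos: [405.7, 186.1, 95.1]
eef_rot: [0.321, 0.313, 0.886, -0.117]
ft_force: [-0.2, -0.7, -0.2]
finger_gap: 85.4
```

```bash
python3 - <<'E'
from h import *
G=np.array([406.8,185.5,98.2]);Rg=RT(2.46,-.70);zt=Rg.as_matrix()[:,2]
goal((G,Rg))
t=imaging.camera("top");s=imaging.camera("scene")
crop(t,160,190,280,290,6,"pics/t6.png");crop(s,180,80,330,200,5,"pics/s6.png")
E
```

```text
t 3.12 tcp [405.7 186.1  95.1] gap 85.4 F [-0.2 -0.7 -0.2] q [ 0.71  0.23 -0.78  0.42 -0.69  1.34] z [ 0.496 -0.409 -0.766] y [ 0.629  0.777 -0.007]
[-0.3, 0.02, -0.15, -0.005, -0.002, 0.005]
```

View pics/t6.png

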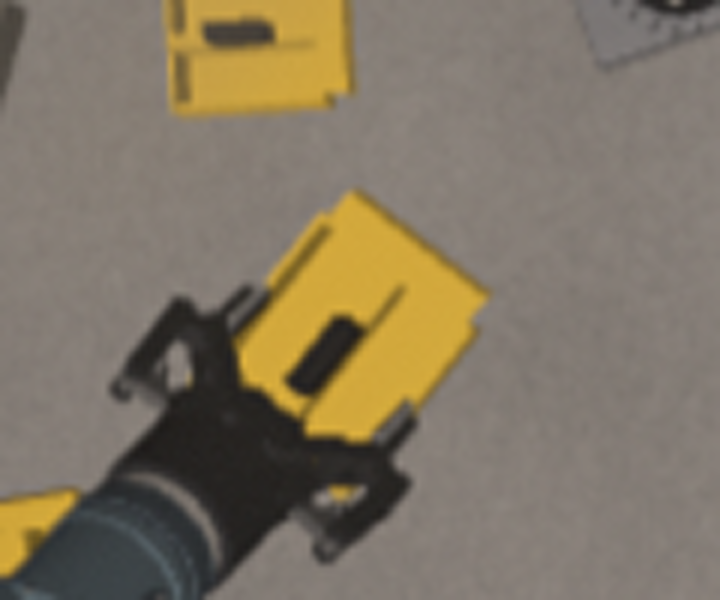

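View pics/s6.png

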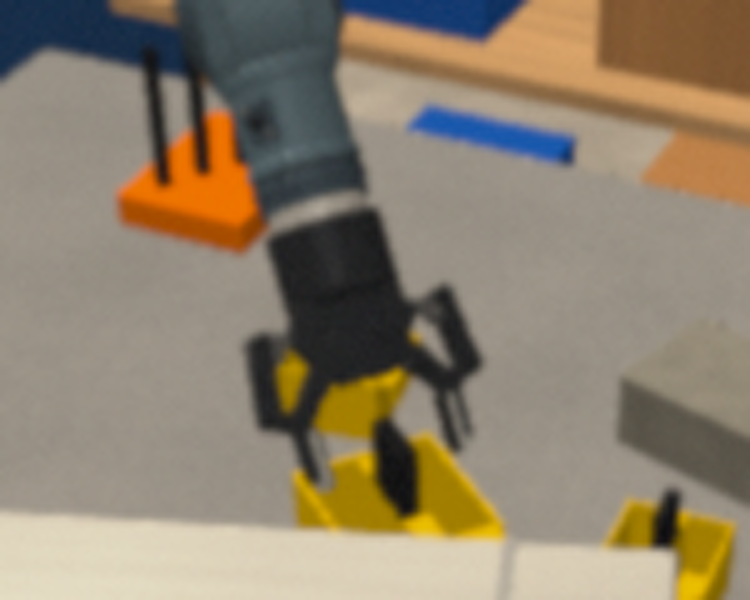

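Emit:
step_arm([
  [[-0.3,0,-0.15,0,0,0,60],[-0.3,0,-0.15,0,0,0,30],[-0.3,0,-0.15,0,0,0,0],[-0.3,0,-0.15,0,0,0,0],[-0.3,0,-0.15,0,0,0,0],[-0.3,0,-0.15,0,0,0,0],[-0.3,0,-0.15,0,0,0,0],[-0.3,0,-0.15,0,0,0,0]],
], force=60)

```text
time_s: 3.88
tcp_pos: [406.7, 186.5, 98.8]
eef_rot: [0.321, 0.312, 0.886, -0.116]
ft_force: [-0.1, 1.0, -0.7]
finger_gap: 13.3
```

```bash
python3 - <<'E'
from h import *
goal()
t=imaging.camera("top")
crop(t,160,190,280,290,6,"pics/t7.png")
E
```

```text
t 3.88 tcp [406.7 186.5  98.8] gap 13.3 F [-0.1  1.  -0.7] q [ 0.71  0.22 -0.78  0.43 -0.69  1.34] z [ 0.497 -0.407 -0.766] y [ 0.628  0.778 -0.006]
```

View pics/t7.png

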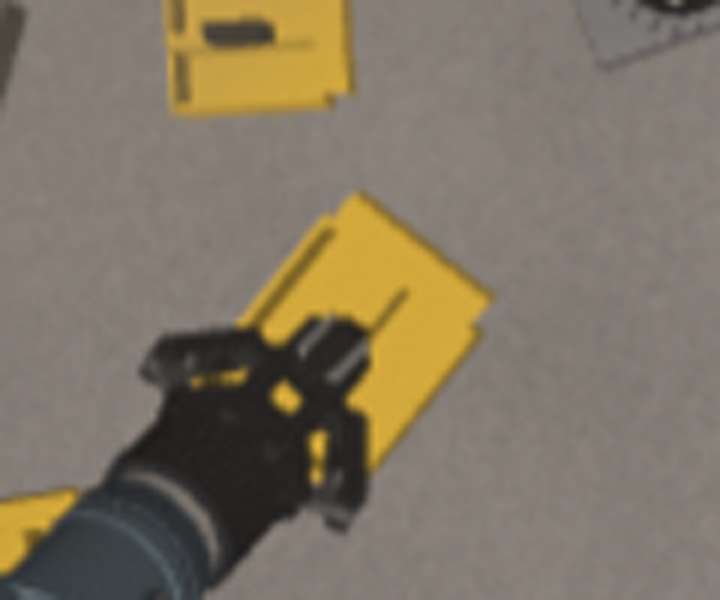

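```bash
python3 - <<'E'
from h import *
Rh=RT(YS+np.pi,-.70); Rg=RT(2.46,-.70)
print(st(-180,0,235),st(-60,0,221))
goal(([406.7,186.5,235],Rg),(st(-180,0,235),Rh))
E
```

```text
[431.17662519  -2.23202945 235.        ] [ 471.05887506 -115.41067648  221.        ]
t 3.93 tcp [406.7 186.5  98.8] gap 13.4 F [ 0.3  0.2 -1.5] q [ 0.71  0.22 -0.78  0.43 -0.69  1.34] z [ 0.497 -0.407 -0.766] y [ 0.628  0.778 -0.006]
[-8.75, -0.08, -10.44, -0.003, -0.002, 0.006]
[-19.25, -13.23, -1.54, 0.351, -0.001, 0.427]
```

Emit:
step_arm([
  [[-1,0,-1.2,0,0,0,0],[-2.5,0,-3,0,0,0,0],[-4.5,-0.1,-5.4,0,0,0,0],[-6.5,-0.1,-7.8,0,0,0,0],[-8.7,-0.1,-10.4,0,0,0,0],[-9.7,-1.3,-9.6,0.03,0,0.04,0],[-11,-3,-8.4,0.08,0,0.1,0],[-12.5,-4.8,-7.1,0.13,0,0.15,0],[-14,-6.7,-5.9,0.18,0,0.22,0],[-15.5,-8.5,-4.7,0.23,0,0.27,0],[-17,-10.5,-3.4,0.28,0,0.34,0],[-18.2,-12,-2.4,0.32,0,0.39,0],[-19.2,-13.2,-1.5,0.35,0,0.425,0],[-19.2,-13.2,-1.5,0.35,0,0.425,0],[-19.2,-13.2,-1.5,0.35,0,0.425,0]],
])

```text
time_s: 5.18
tcp_pos: [430.8, -2.5, 233.6]
eef_rot: [0.279, 0.542, 0.767, -0.198]
ft_force: [0.6, -0.4, -3.2]
finger_gap: 13.3
```

```bash
python3 - <<'E'
from h import *
Rh=RT(YS+np.pi,-.70)
goal((st(-180,0,225),Rh),(st(-60,0,221),Rh))
t=imaging.camera("top");s=imaging.camera("scene")
cv2.imwrite("pics/top8.png",t);cv2.imwrite("pics/scene8.png",s)
crop(t,200,150,360,270,5,"pics/t8.png");crop(s,150,140,310,280,5,"pics/s8.png")
E
```

```text
t 5.18 tcp [430.8  -2.5 233.6] gap 13.3 F [ 0.6 -0.4 -3.2] q [ 0.29  0.08 -0.52  0.93 -0.7   1.51] z [ 0.213 -0.607 -0.766] y [ 0.943  0.333 -0.002]
[0.57, 0.05, 0.65, -0.001, -0.002, 0.002]
[-8.37, 0.04, 8.67, -0.001, -0.002, 0.002]
```

View pics/t8.png

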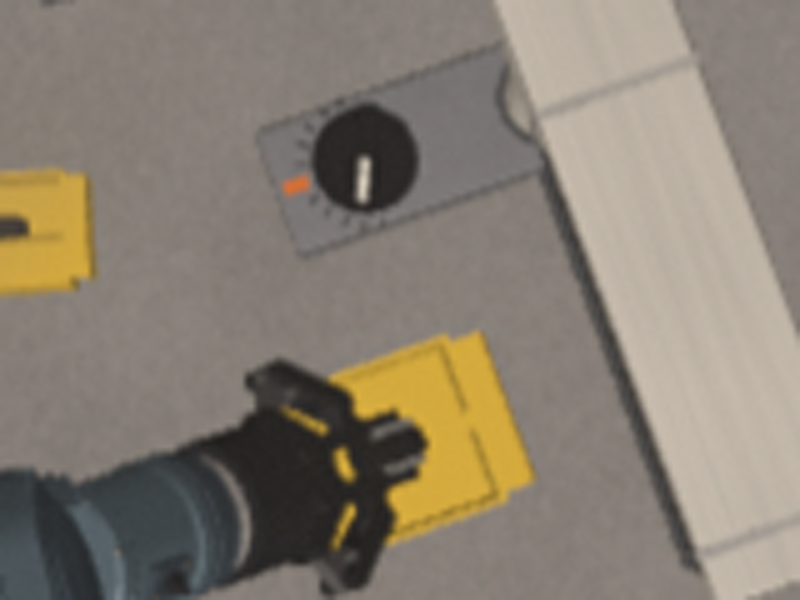

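View pics/s8.png

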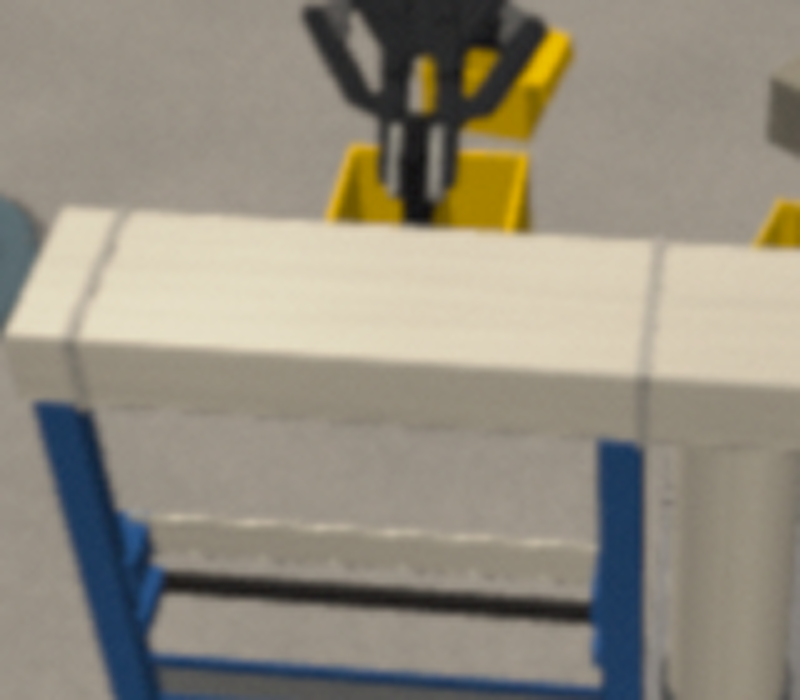

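```bash
python3 - <<'E'
from h import *
np.set_printoptions(suppress=True,precision=2)
def inv(P):
    c,s=np.cos(YS),np.sin(YS);d=np.asarray(P)[:,:2]-O[:2];return d@np.array([[c,-s],[s,c]])
print("tcp",inv([[430.8,-2.5]]))
px=np.array([[480,332],[535,485]])/5+[200,150]-.4
L=inv(plane("top",px,204.8));print(L,"center y",L[:,1].mean(), "skew",(L[1]-L[0])[0]/(L[1]-L[0])[1])
px=np.array([[448,341],[508,499]])/5+[200,150]-.4
print(inv(plane("top",px,204.8)))
E
```

```text
tcp [[-179.87   -0.44]]
[[-110.33   42.62]
 [-110.93  -48.74]] center y -3.0607830450866125 skew 0.00656387730470246
[[-129.02   44.02]
 [-127.89  -50.89]]
```

```bash
python3 - <<'E'
from h import *
Rh=RT(YS+np.pi,-.70)
goal((st(-180,1,227),Rh),(st(-120,1,225),Rh),(st(-60,1,225),Rh))
E
```

```text
t 5.28 tcp [430.7  -1.6 233.9] gap 13.4 F [ 0.2  0.1 -3.2] q [ 0.3   0.08 -0.52  0.93 -0.7   1.51] z [ 0.214 -0.606 -0.766] y [ 0.942  0.335 -0.002]
[0.38, 0.12, 0.57, 0.001, -0.001, 0.004]
[-4.08, 0.1, 4.59, 0.001, -0.001, 0.004]
[-8.68, 0.08, 8.44, 0.001, -0.001, 0.004]
```

Emit:
step_arm([
  [[-1.0,0.1,1.5,0,0,0.004,0],[-2.5,0.1,3,0,0,0.004,0],[-4.1,0.1,4.6,0,0,0.004,0],[-5.3,0.1,5.6,0,0,0.004,0],[-6.5,0.1,6.6,0,0,0.004,0],[-7.5,0.1,7.4,0,0,0.004,0],[-8.2,0.1,8,0,0,0.004,0],[-8.7,0.1,8.45,0,0,0.004,0],[-8.7,0.1,8.45,0,0,0.004,0],[-8.7,0.1,8.45,0,0,0.004,0],[-8.7,0.1,8.45,0,0,0.004,0]],
])

```text
time_s: 6.2
tcp_pos: [471.9, -114.4, 224.8]
eef_rot: [0.279, 0.542, 0.767, -0.197]
ft_force: [-0.4, 0.3, -1.2]
finger_gap: 13.4
```

```bash
python3 - <<'E'
from h import *
Rh=RT(YS+np.pi,-.70)
t=imaging.camera("top");s=imaging.camera("scene")
goal((st(-60,1,221),Rh),(st(-60,1,205),Rh),(st(-60,1,189),Rh))
cv2.imwrite("pics/top9.png",t);cv2.imwrite("pics/scene9.png",s)
crop(t,240,170,370,270,6,"pics/t9.png");crop(s,150,170,310,290,5,"pics/s9.png")
E
```

```text
t 6.30 tcp [ 472.1 -114.5  225. ] gap 13.2 F [-0.6 -0.4 -2.4] q [ 0.    0.04 -0.6   0.66 -0.65  1.14] z [ 0.215 -0.606 -0.766] y [0.943 0.334 0.   ]
[0.22, -0.03, 0.33, 0.001, -0.002, 0.001]
[1.25, -0.03, 1.56, 0.001, -0.002, 0.001]
[2.27, -0.03, 2.79, 0.001, -0.002, 0.001]
```

View pics/t9.png

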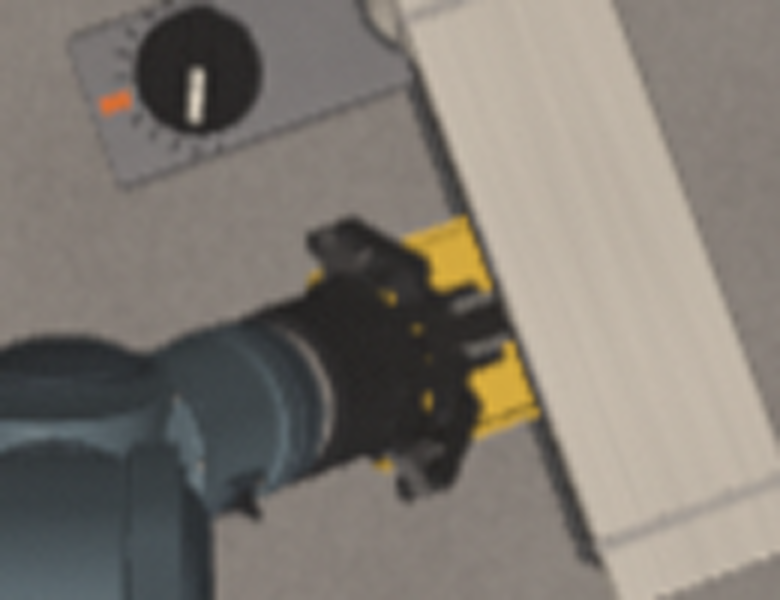

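View pics/s9.png

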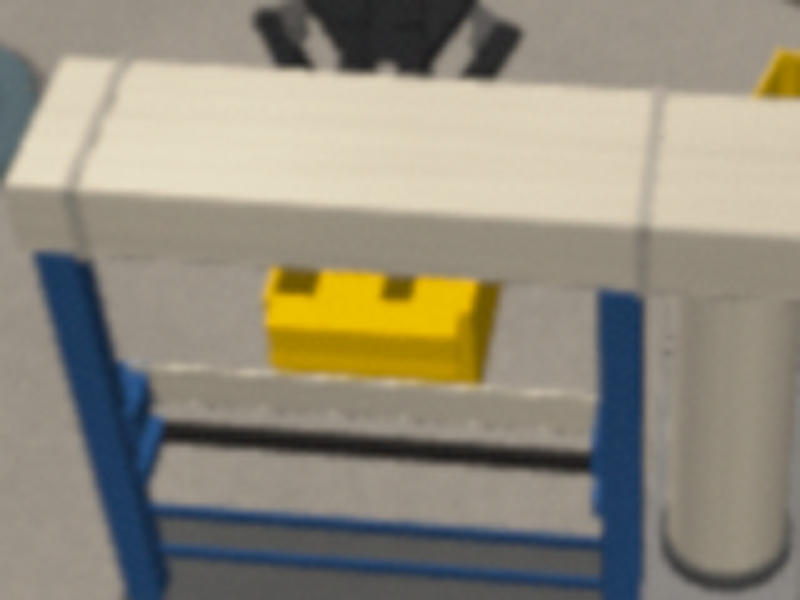

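```bash
python3 - <<'E'
from h import *
np.set_printoptions(suppress=True,precision=1)
h=225-98.8; cx=-62.5
f=lambda P:((proj("scene",[st(*p) for p in P])-[150,170]+.4)*5)
print("lip top outer",f([(cx+72,y,h+70) for y in(-45,45)]));print("flap bottom outer",f([(cx+74,y,h+46) for y in(-45,45)]))
print("flap flare start",f([(cx+72,y,h+53) for y in(-45,45)]))
print("rail",f([(3,y,155) for y in(-105,-45,45,105)]))
E
```

```text
lip top outer [[260.5 329.2]
 [450.4 342.6]]
flap bottom outer [[265.7 367.2]
 [452.7 380.7]]
flap flare start [[264.8 354.1]
 [452.5 367.5]]
rail [[153.  369.8]
 [273.8 378.6]
 [457.5 391.9]
 [581.5 400.8]]
```

Emit:
step_arm([
  [[0.3,0,0.4,0,0,0,0],[0.6,0,0.8,0,0,0,0],[0.9,0,1.15,0,0,0,0],[1.25,0,1.55,0,0,0,0],[1.25,0,1.55,0,0,0,0],[1.25,0,1.55,0,0,0,0]],
])

```text
time_s: 6.8
tcp_pos: [471.7, -114.9, 204.3]
eef_rot: [0.279, 0.542, 0.767, -0.198]
ft_force: [-0.6, 0.0, -2.4]
finger_gap: 13.0
```

```bash
python3 - <<'E'
from h import *
Rh=RT(YS+np.pi,-.70)
s=imaging.camera("scene")
goal((st(-60,1,201),Rh),(st(-60,1,195),Rh),(st(-60,1,187),Rh))
print(manip.observe()['moment'].round(2))
cv2.imwrite("pics/scene10.png",s)
crop(s,170,205,280,265,7,"pics/s10.png")
E
```

```text
t 6.85 tcp [ 472.  -114.9  204.7] gap 13.0 F [ 0.5 -0.2 -2.3] q [ 0.    0.06 -0.64  0.6  -0.65  1.14] z [ 0.214 -0.606 -0.766] y [ 0.943  0.334 -0.   ]
[0.23, -0.01, 0.29, 0.001, -0.002, 0.001]
[0.62, -0.01, 0.75, 0.001, -0.002, 0.001]
[1.13, -0.01, 1.37, 0.001, -0.002, 0.001]
[0.78 0.27 0.02]
```

View pics/s10.png

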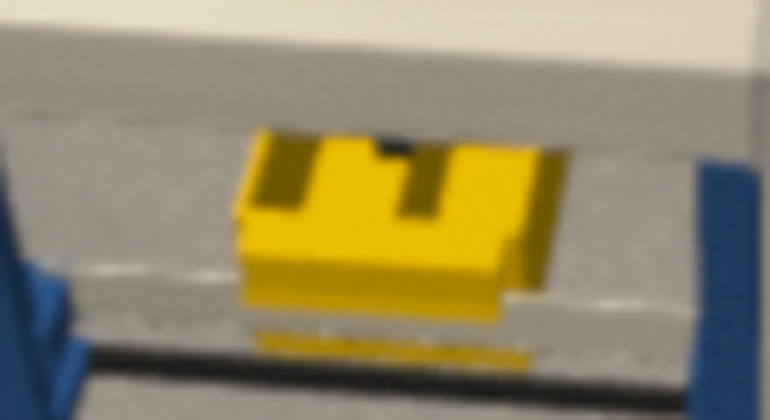

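Emit:
step_arm([
  [[0.25,0,0.3,0,0,0,0],[0.5,0,0.6,0,0,0,0],[0.7,0,0.85,0,0,0,0],[0.7,0,0.85,0,0,0,0],[0.7,0,0.85,0,0,0,0]],
])

```text
time_s: 7.27
tcp_pos: [471.8, -115.1, 193.4]
eef_rot: [0.279, 0.542, 0.767, -0.198]
ft_force: [0.4, 0.1, -2.4]
finger_gap: 13.4
```

```bash
python3 - <<'E'
from h import *
Rh=RT(YS+np.pi,-.70)
goal((st(-60,1,190),Rh),(st(-60,1,187),Rh),(st(-60,1,185),Rh))
E
```

```text
t 7.27 tcp [ 471.8 -115.1  193.4] gap 13.4 F [ 0.4  0.1 -2.4] q [ 0.    0.08 -0.66  0.57 -0.65  1.14] z [ 0.214 -0.606 -0.766] y [ 0.943  0.334 -0.001]
[0.21, 0.02, 0.26, 0.0, -0.002, 0.002]
[0.4, 0.02, 0.49, 0.0, -0.002, 0.002]
[0.53, 0.02, 0.65, 0.0, -0.002, 0.002]
```

Emit:
step_arm([
  [[0.13,0,0.15,0,0,0,0],[0.25,0,0.3,0,0,0,0],[0.35,0,0.42,0,0,0,0],[0.35,0,0.42,0,0,0,0]],
])

```text
time_s: 7.6
tcp_pos: [471.8, -115.2, 187.8]
eef_rot: [0.279, 0.542, 0.767, -0.198]
ft_force: [-0.2, -0.3, -2.4]
finger_gap: 13.2
```

```bash
python3 - <<'E'
from h import *
Rh=RT(YS+np.pi,-.70)
s=imaging.camera("scene");crop(s,170,205,280,265,7,"pics/s11.png")
goal((st(-60,1,187),Rh),(st(-60,1,185),Rh))
E
```

```text
t 7.65 tcp [ 471.8 -115.1  187.9] gap 13.2 F [ 0.3  0.1 -2. ] q [ 0.    0.08 -0.67  0.55 -0.65  1.14] z [ 0.214 -0.606 -0.766] y [ 0.943  0.334 -0.001]
[0.05, 0.02, 0.07, -0.0, -0.002, 0.002]
[0.18, 0.02, 0.22, -0.0, -0.002, 0.002]
```

View pics/s11.png

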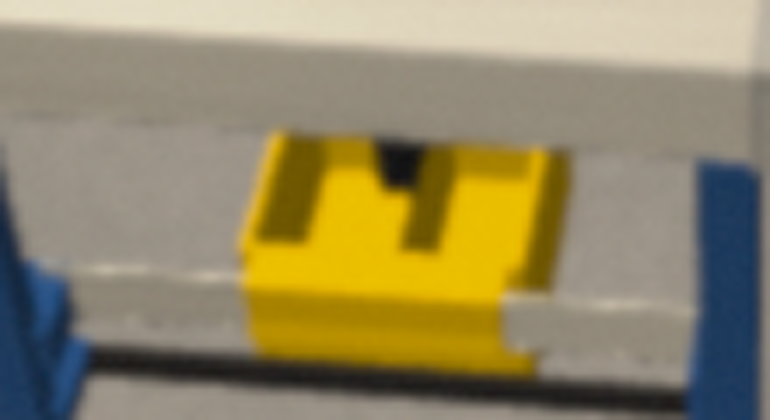

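Emit:
step_arm([
  [[0.07,0,0.08,0,0,0,0],[0.13,0,0.16,0,0,0,0],[0.13,0,0.16,0,0,0,0],[0.13,0,0.16,0,0,0,0]],
])

```text
time_s: 7.98
tcp_pos: [472.6, -115.7, 187.2]
eef_rot: [0.28, 0.542, 0.767, -0.198]
ft_force: [-1.3, 1.5, 4.1]
finger_gap: 13.2
```

```bash
python3 - <<'E'
from h import *
goal()
E
```

```text
t 7.98 tcp [ 472.6 -115.7  187.2] gap 13.2 F [-1.3  1.5  4.1] q [ 0.    0.08 -0.67  0.55 -0.65  1.14] z [ 0.215 -0.608 -0.764] y [0.943 0.333 0.   ]
```

Emit:
step_arm([
  [[0,0,0,0,0,0,10],[0,0,0,0,0,0,22],[0,0,0,0,0,0,40],[0,0,0,0,0,0,55],[0,0,0,0,0,0,55],[0,0,0,0,0,0,55]],
])

```text
time_s: 8.48
tcp_pos: [472.5, -115.7, 187.0]
eef_rot: [0.28, 0.542, 0.767, -0.198]
ft_force: [0.4, -0.1, 0.5]
finger_gap: 46.9
```

```bash
python3 - <<'E'
from h import *
t=imaging.camera("top");s=imaging.camera("scene");crop(s,170,205,280,265,7,"pics/s12.png");crop(t,240,170,370,270,6,"pics/t12.png")
goal()
E
```

```text
t 8.58 tcp [ 472.6 -115.7  187.1] gap 46.9 F [-0.  -0.1 -0.7] q [ 0.    0.08 -0.67  0.55 -0.65  1.14] z [ 0.215 -0.608 -0.764] y [0.943 0.333 0.   ]
```

View pics/s12.png

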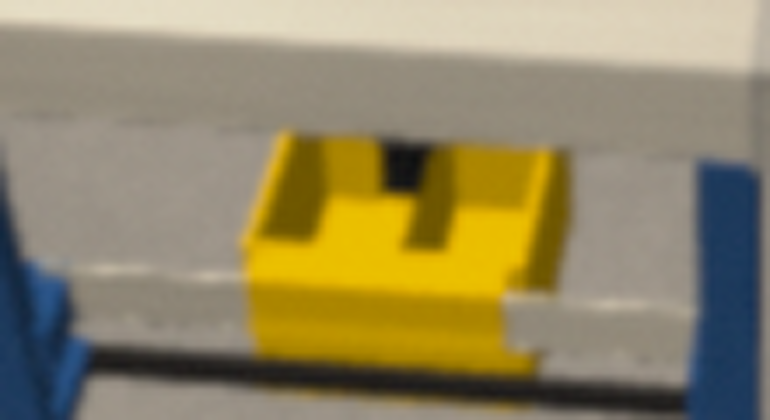

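View pics/t12.png

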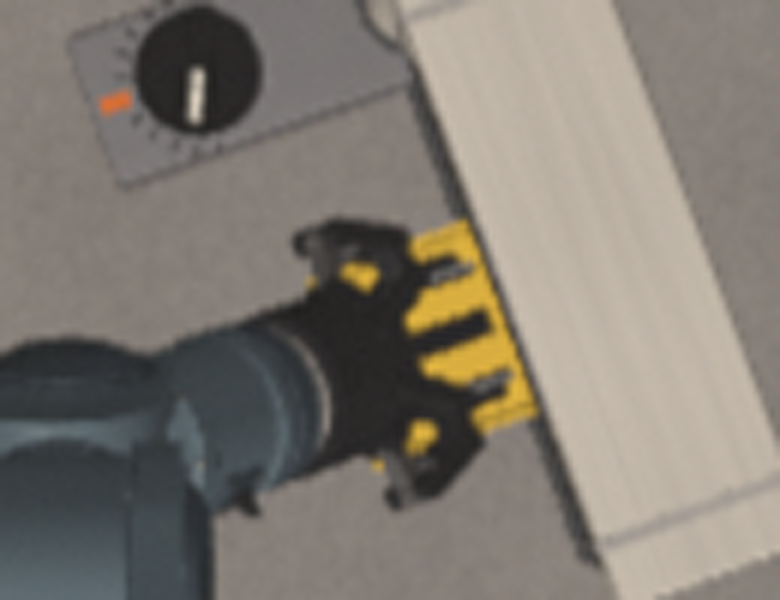

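Emit:
step_arm([
  [[0,0,-1,0,0,0,55],[0,0,-2,0,0,0,55],[0,0,-4,0,0,0,60],[0,0,-7,0,0,0,70],[0,0,-10,0,0,0,80],[0,0,-13,0,0,0,80],[0,0,-16,0,0,0,80],[0,0,-17,0,0,0,80],[0,0,-17,0,0,0,80]],
])

```text
time_s: 9.33
tcp_pos: [437.4, -10.8, 319.4]
eef_rot: [0.282, 0.542, 0.767, -0.196]
ft_force: [-0.5, -0.0, -0.4]
finger_gap: 68.1
```

```bash
python3 - <<'E'
from h import *
t=imaging.camera("top");s=imaging.camera("scene");crop(s,150,170,310,290,5,"pics/s13.png");crop(t,240,130,370,270,5,"pics/t13.png")
cv2.imwrite("pics/top13.png",t);cv2.imwrite("pics/scene13.png",s)
k=st(-130,175,68)
psi=YS+np.pi+1.197
print(k)
goal((k+[0,0,180],RT(psi,0)),(k+[0,0,60],RT(psi,0)),(k,RT(psi,0)))
E
```

```text
[612.84642289   8.77181536  68.        ]
t 9.43 tcp [436.3 -12.1 316.7] gap 68.2 F [-0.5 -0.5 -0.6] q [ 0.27  0.02 -0.36  1.13 -0.7   1.48] z [ 0.216 -0.608 -0.764] y [0.943 0.334 0.001]
[1.44, 17.33, 7.79, -0.417, 0.614, -1.144]
[9.18, 17.32, 16.97, -0.417, 0.614, -1.144]
[13.05, 17.32, 21.55, -0.417, 0.614, -1.144]
```

View pics/s13.png

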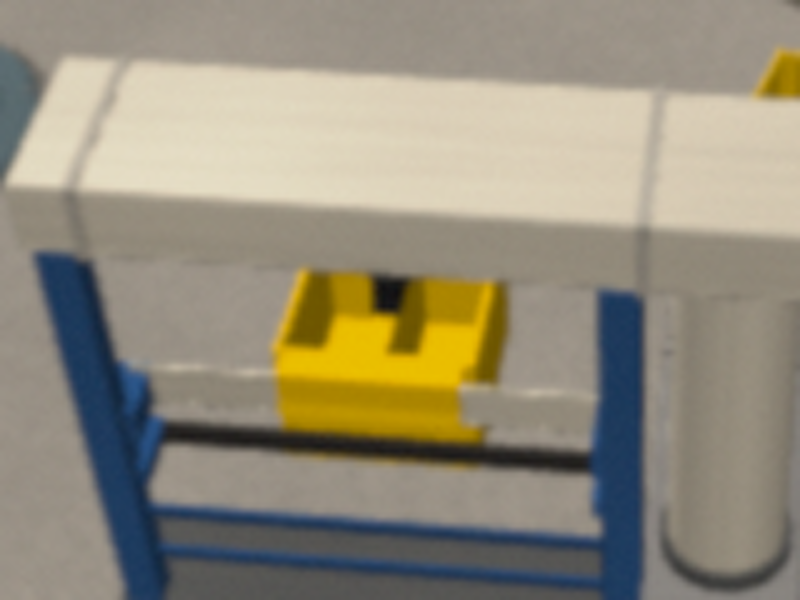

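View pics/t13.png

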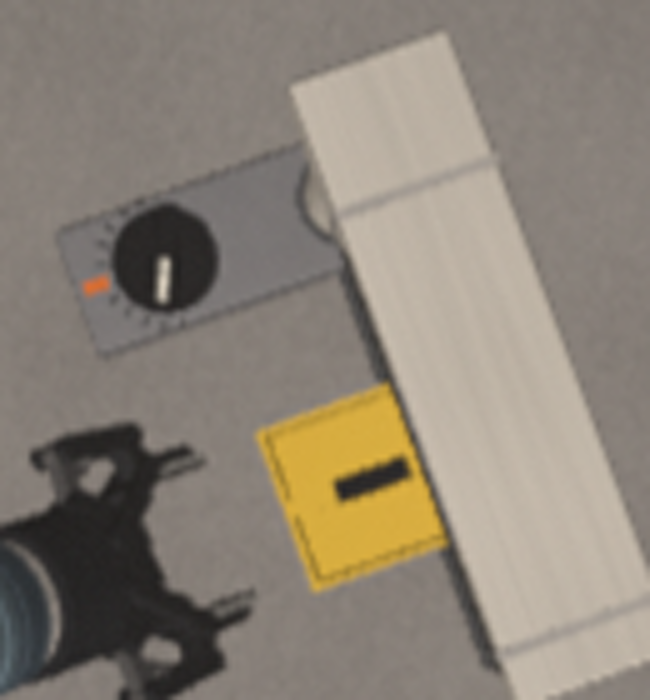

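```bash
python3 - <<'E'
from h import *
k=np.array([613,9,79.]);psi=YS+np.pi+1.197
Ra=RT(psi,-.6);z=Ra.as_matrix()[:,2];print(z)
goal((k-170*z,Ra),(k-60*z,Ra),(k,Ra))
def inv(P):
    c,s=np.cos(YS),np.sin(YS);d=np.asarray(P)[:,:2]-O[:2];return d@np.array([[c,-s],[s,c]])
# hung bin front rim corners (droop ~.08): z ~ 155
px=np.array([[258,435],[315,590]])/5+[240,130]-.4
L=inv(plane("top",px,153));print(L,(L[1]-L[0])[0]/(L[1]-L[0])[1])
px=np.array([[410,460],[408,477],[336,487],[340,500]])/5+[240,130]-.4
print(inv(plane("top",px,203)))
E
```

```text
[ 0.56429667 -0.01975845 -0.82533561]
t 9.43 tcp [436.3 -12.1 316.7] gap 68.2 F [-0.5 -0.5 -0.6] q [ 0.27  0.02 -0.36  1.13 -0.7   1.48] z [ 0.216 -0.608 -0.764] y [0.943 0.334 0.001]
[5.99, 8.42, 7.7, -0.724, 0.089, -0.952]
[10.11, 14.19, 16.11, -0.724, 0.089, -0.952]
[12.35, 17.34, 20.7, -0.724, 0.089, -0.952]
[[-119.39743643   47.26995445]
 [-119.28744596  -49.08135689]] -0.001141556509829767
[[-46.62873059   2.72594063]
 [-51.02834317  -5.88943499]
 [-91.21039477   2.74247288]
 [-91.62338766  -4.90569908]]
```

Emit:
step_arm([
  [[0.8,1,1,-0.09,0.01,-0.12,100],[1.6,2.2,2,-0.18,0.02,-0.24,100],[2.4,3.4,3,-0.27,0.03,-0.36,100],[3.2,4.6,4.1,-0.36,0.045,-0.48,100],[4,5.7,5.2,-0.46,0.056,-0.6,100],[5,7,6.4,-0.58,0.07,-0.76,100],[6,8.4,7.7,-0.724,0.089,-0.952,100],[6,8.4,7.7,-0.724,0.089,-0.952,100],[6,8.4,7.7,-0.724,0.089,-0.952,100],[6,8.4,7.7,-0.724,0.089,-0.952,100],[6,8.4,7.7,-0.724,0.089,-0.952,100]],
])

```text
time_s: 10.35
tcp_pos: [515.7, 9.8, 217.6]
eef_rot: [0.294, 0.019, 0.955, -0.006]
ft_force: [0.6, 0.5, -0.2]
finger_gap: 85.5
```

```bash
python3 - <<'E'
from h import *
k=np.array([613,9,79.]);psi=YS+np.pi+1.197
Ra=RT(psi,-.6);z=Ra.as_matrix()[:,2]
t=imaging.camera("top");s=imaging.camera("scene");crop(s,150,100,350,250,4,"pics/s14.png");crop(t,210,130,350,270,5,"pics/t14.png")
goal((k-170*z,Ra),(k-60*z,Ra),(k,Ra))
E
```

```text
t 10.45 tcp [516.1  11.1 218.1] gap 85.2 F [ 0.6 -0.9 -0.2] q [-0.13 -0.17 -0.82  0.33  0.05 -0.08] z [ 0.563 -0.022 -0.826] y [0.039 0.999 0.   ]
[-0.15, 0.13, -0.05, -0.002, -0.001, -0.004]
[-0.16, 0.16, 10.95, -0.002, -0.001, -0.004]
[-0.17, 0.17, 16.95, -0.002, -0.001, -0.004]
```

View pics/s14.png

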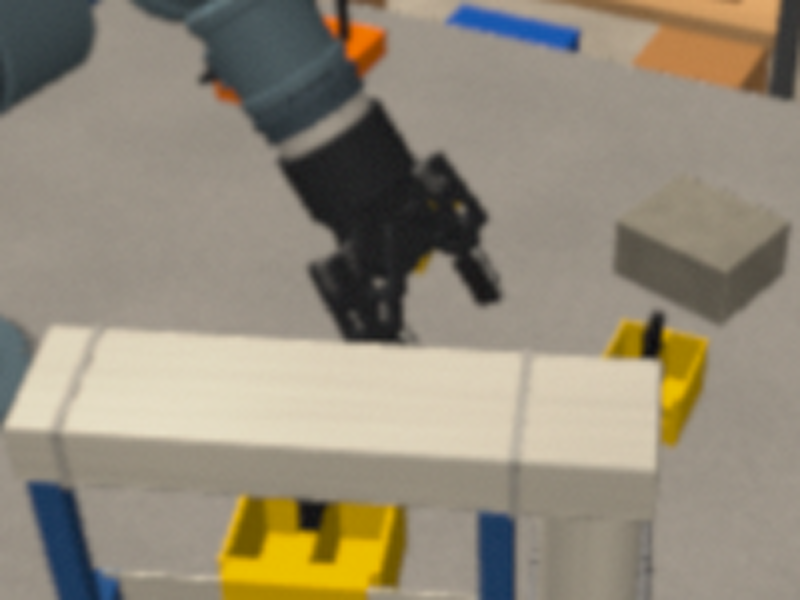

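View pics/t14.png

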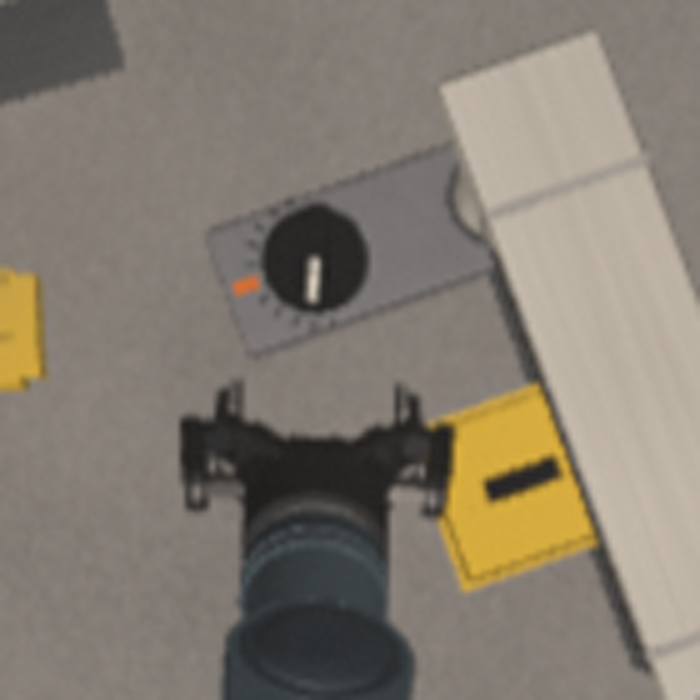

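Emit:
step_arm([
  [[-0.1,0.1,3,0,0,0,85],[-0.15,0.15,6,0,0,0,75],[-0.15,0.15,9,0,0,0,70],[-0.15,0.15,11.5,0,0,0,70],[-0.15,0.15,13.5,0,0,0,70],[-0.15,0.15,15,0,0,0,70],[-0.15,0.15,16,0,0,0,70],[-0.15,0.15,16.6,0,0,0,70],[-0.15,0.15,16.8,0,0,0,70],[-0.15,0.15,16.8,0,0,0,70]],
])

```text
time_s: 11.28
tcp_pos: [611.7, 9.3, 79.5]
eef_rot: [0.294, 0.019, 0.956, -0.006]
ft_force: [-0.6, 0.1, 0.6]
finger_gap: 59.6
```

```bash
python3 - <<'E'
from h import *
k=np.array([613,9,79.]);psi=YS+np.pi+1.197
Ra=RT(psi,-.6)
t=imaging.camera("top");s=imaging.camera("scene");crop(s,200,130,340,230,5,"pics/s15.png");crop(t,230,140,330,240,7,"pics/t15.png")
goal((k,Ra))
E
```

```text
t 11.38 tcp [612.    9.1  80.6] gap 59.8 F [-0.  -0.1 -0.4] q [-0.11  0.24 -0.84 -0.11  0.04 -0.06] z [ 0.564 -0.022 -0.826] y [0.039 0.999 0.   ]
[0.01, -0.01, 0.19, -0.002, -0.001, -0.004]
```

View pics/t15.png

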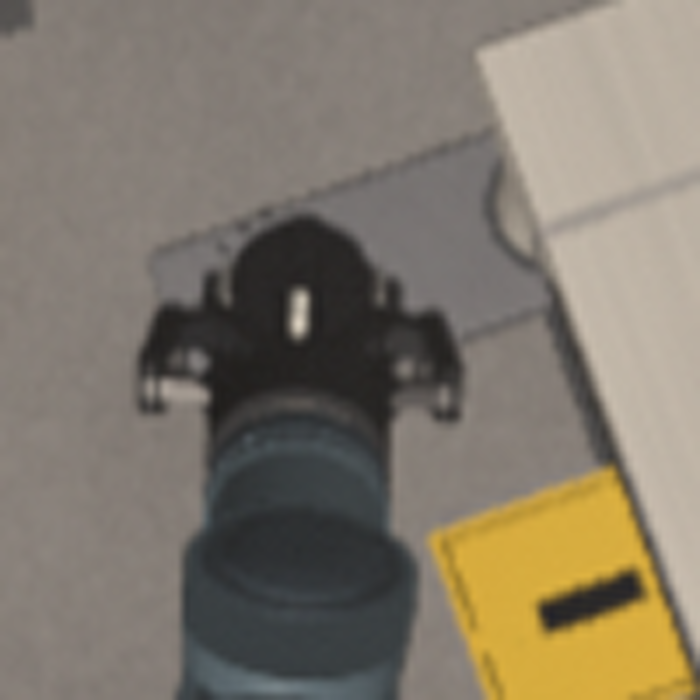

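Emit:
step_arm([
  [[0,0,0.1,0,0,0,40],[0,0,0.1,0,0,0,20],[0,0,0.1,0,0,0,5],[0,0,0.1,0,0,0,0],[0,0,0.1,0,0,0,0],[0,0,0.1,0,0,0,0]],
], force=50)

```text
time_s: 11.88
tcp_pos: [612.5, 9.8, 80.4]
eef_rot: [0.295, 0.019, 0.955, -0.005]
ft_force: [-3.9, 2.4, 4.5]
finger_gap: 13.2
```

```bash
python3 - <<'E'
from h import *
t=imaging.camera("top");crop(t,230,140,330,240,7,"pics/t16.png")
k=np.array([612.8,9,79.])
goal((k,RT(YS+np.pi+.6,-.6)),(k,RT(YS+np.pi,-.6)))
s=manip.observe();y=R.from_quat(np.roll(s['eef_rot'],-1)).as_matrix()[:,1];print("jaw yaw->knob",np.arctan2(y[1],y[0])+np.pi/2-YS-np.pi)
E
```

```text
t 11.93 tcp [612.6   9.7  80.4] gap 12.7 F [-3.9  2.4  4.5] q [-0.11  0.24 -0.84 -0.11  0.04 -0.06] z [ 0.564 -0.02  -0.825] y [0.038 0.999 0.001]
[0.06, -0.07, 0.13, 0.336, -0.0, 0.489]
[0.06, -0.07, 0.13, 0.675, -0.001, 0.985]
jaw yaw->knob 1.1937125858200766
```

View pics/t16.png

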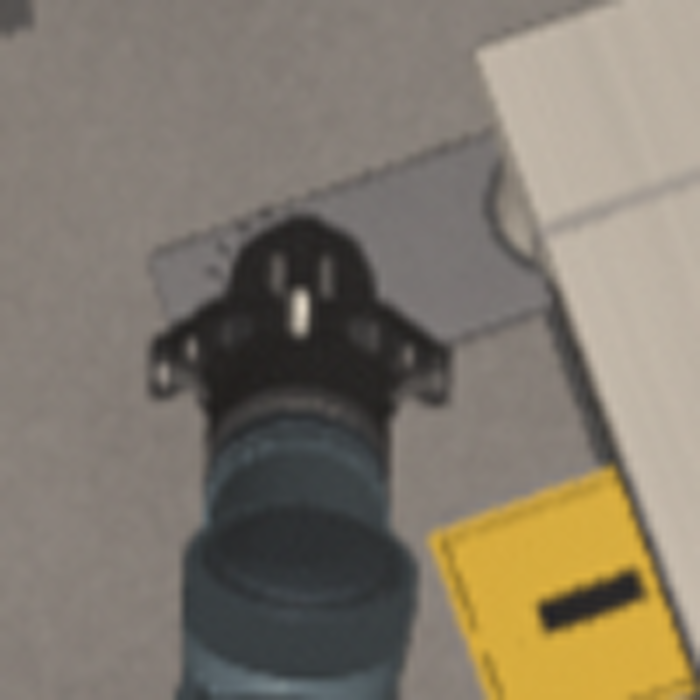

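Emit:
step_arm([
  [[0,0,0,0.03,0,0.05,0],[0,0,0,0.08,0,0.115,0],[0,0,0,0.13,0,0.19,0],[0,0,0,0.18,0,0.265,0],[0,0,0,0.23,0,0.34,0],[0,0,0,0.28,0,0.41,0],[0,0,0,0.336,0,0.49,0],[0,0,0,0.336,0,0.49,0],[0,0,0,0.336,0,0.49,0]],
])

```text
time_s: 12.68
tcp_pos: [612.9, 10.9, 80.4]
eef_rot: [0.281, 0.295, 0.909, -0.091]
ft_force: [-0.9, 4.2, 1.4]
finger_gap: 12.8
```

```bash
python3 - <<'E'
from h import *
t=imaging.camera("top");crop(t,230,140,330,240,7,"pics/t17.png")
k=np.array([612.6,9.5,80.])
goal((k,RT(YS+np.pi+.3,-.6)),(k,RT(YS+np.pi,-.6)))
print(manip.observe()['moment'].round(2))
E
```

```text
t 12.73 tcp [612.9  10.8  80.4] gap 12.7 F [-0.6  4.2  0.9] q [ 0.09  0.32 -0.69  0.09 -0.38  0.63] z [ 0.457 -0.33  -0.826] y [0.588 0.809 0.002]
[-0.02, -0.13, 0.07, 0.173, -0.002, 0.249]
[-0.02, -0.13, 0.07, 0.342, -0.002, 0.497]
[0.9  0.4  0.38]
```

View pics/t17.png

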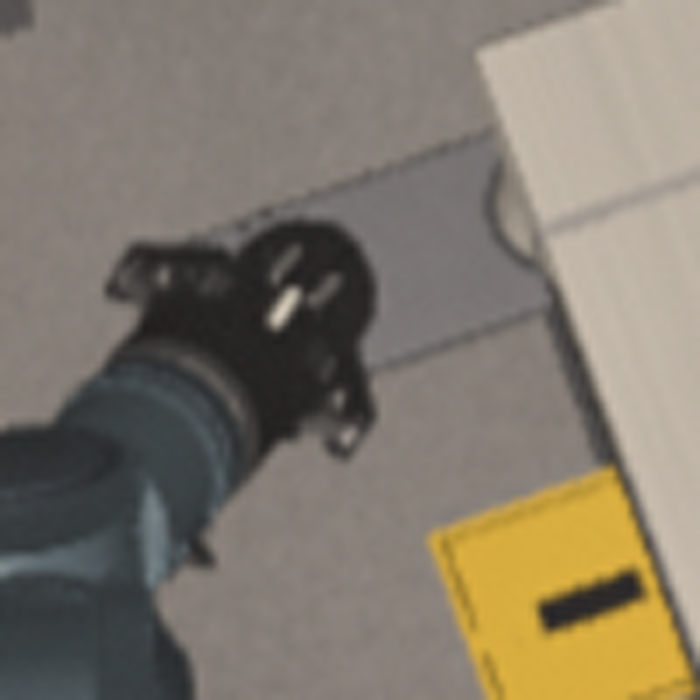

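Turning with the grip. Continue to the mark.

Emit:
step_arm([
  [[0,0,0,0.04,0,0.06,0],[0,0,0,0.09,0,0.13,0],[0,0,0,0.14,0,0.2,0],[0,0,0,0.19,0,0.28,0],[0,0,0,0.24,0,0.35,0],[0,0,0,0.29,0,0.42,0],[0,0,0,0.342,0,0.497,0],[0,0,0,0.342,0,0.497,0],[0,0,0,0.342,0,0.497,0],[0,0,0,0.342,0,0.497,0]],
])

```text
time_s: 13.57
tcp_pos: [613.9, 11.6, 80.5]
eef_rot: [0.24, 0.552, 0.781, -0.168]
ft_force: [1.3, 5.4, 1.1]
finger_gap: 13.0
```

```bash
python3 - <<'E'
from h import *
t=imaging.camera("top");crop(t,230,140,330,240,7,"pics/t18.png")
k=np.array([612.6,9.5,80.])
goal((k,RT(YS+np.pi,-.6)))
s=manip.observe();y=R.from_quat(np.roll(s['eef_rot'],-1)).as_matrix()[:,1];print("jaw yaw->knob",np.arctan2(y[1],y[0])+np.pi/2-YS-np.pi,s['moment'].round(2))
E
```

```text
t 13.62 tcp [613.9  11.6  80.5] gap 13.1 F [0.7 5.9 0.9] q [ 0.18  0.52 -0.29  0.65 -0.59  1.38] z [ 0.19  -0.528 -0.828] y [0.942 0.335 0.002]
[-0.1, -0.19, 0.12, 0.003, -0.005, 0.001]
jaw yaw->knob 0.0025787627105193778 [1.16 0.02 0.23]
```

View pics/t18.png

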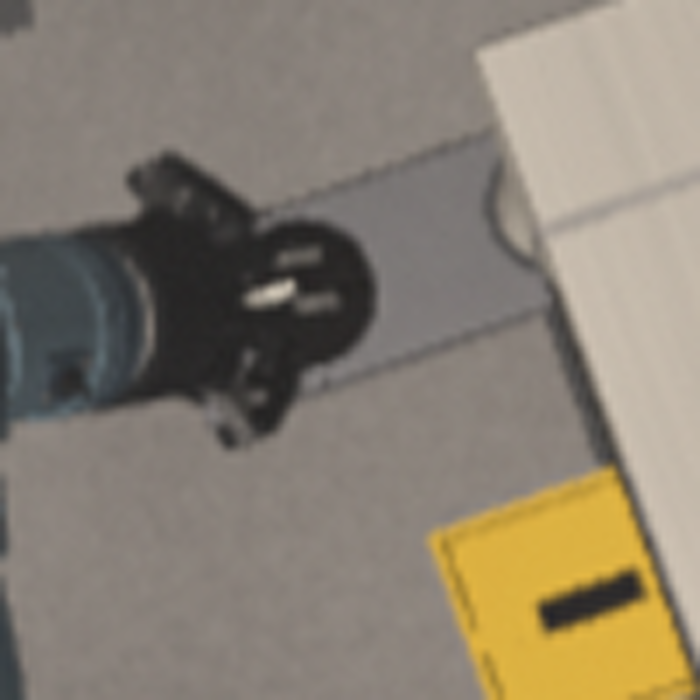

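Emit:
step_arm([
  [[-0.05,-0.1,0,0,0,0,0],[-0.05,-0.1,0,0,0,0,15],[-0.05,-0.1,0,0,0,0,40],[-0.05,-0.1,0,0,0,0,65],[-0.05,-0.1,0,0,0,0,65],[-0.05,-0.1,0,0,0,0,65],[-0.05,-0.1,-1,0,0,0,65],[-0.05,-0.1,-3,0,0,0,65],[-0.05,-0.1,-6,0,0,0,65],[-0.05,-0.1,-9,0,0,0,65],[-0.05,-0.1,-13,0,0,0,65],[-0.05,-0.1,-17,0,0,0,65],[-0.05,-0.1,-20,0,0,0,65],[-0.05,-0.1,-20,0,0,0,65]],
])

```text
time_s: 14.78
tcp_pos: [577.3, 119.6, 252.6]
eef_rot: [0.243, 0.551, 0.781, -0.164]
ft_force: [0.7, 0.2, 0.8]
finger_gap: 55.6
```

```bash
python3 - <<'E'
from h import *
np.set_printoptions(suppress=True,precision=2)
t=imaging.camera("top");s=imaging.camera("scene");crop(t,245,155,295,205,12,"pics/t19.png");cv2.imwrite("pics/top19.png",t);cv2.imwrite("pics/scene19.png",s)
goal()
w=(t.min(axis=2)>140).astype(np.uint8);m=np.zeros_like(w);m[168:195,258:288]=1
n,l,stt,ce=cv2.connectedComponentsWithStats(w*m);print(stt[1:],ce[1:])
for i in range(1,n):
    p=np.argwhere(l==i)[:,::-1].astype(float)
    if len(p)<5: continue
    wt=t[p[:,1].astype(int),p[:,0].astype(int)].min(axis=1)
    P=plane("top",p,85)[:,:2];c=P.mean(0);u=np.linalg.svd(P-c)[2][0]
    K0=st(-130,175,0)[:2];
    if u@(c-K0)<0:u=-u
    print("axis ang",np.arctan2(u[1],u[0])-YS-np.pi,"from centre",np.arctan2(*(c-K0)[::-1])-YS-np.pi,c)
h=cv2.cvtColor(t,cv2.COLOR_BGR2HSV);o=(h[...,0]<18)&(h[...,1]>130)&(m>0);m2=np.zeros_like(m);
o=((h[...,0]<16)&(h[...,1]>110));o[:,:245]=0;o[:,275:]=0;o[:170]=0;o[200:]=0
p=np.argwhere(o)[:,::-1].astype(float);c=plane("top",p,45)[:,:2].mean(0);print("mark",len(p),np.arctan2(*(c-K0)[::-1])-YS-np.pi)
E
```

```text
t 14.88 tcp [576.  117.2 247.4] gap 55.5 F [ 0.1 -0.7 -0.6] q [ 0.38  0.42  0.02  1.19 -0.59  1.61] z [ 0.19 -0.53 -0.83] y [0.94 0.34 0.01]
[[264 180   8   4  13]] [[267.62 181.77]]
axis ang -0.0052543258606680965 from centre -0.030562771801126765 [607.83  24.53]
mark 13 -0.00937276015921551
```

View pics/t19.png

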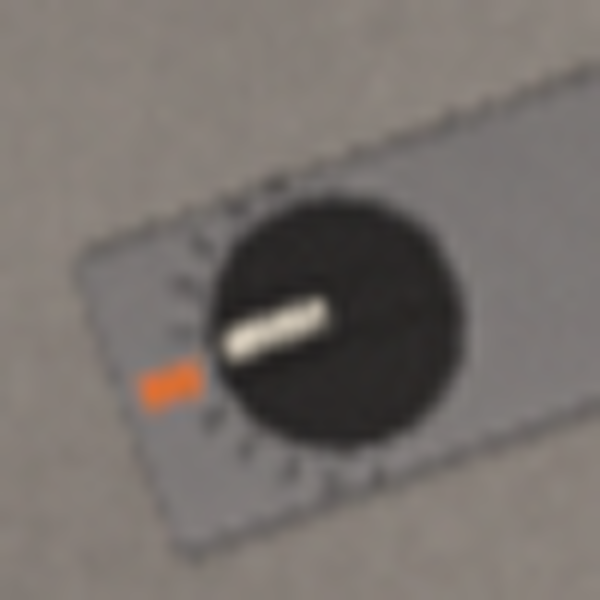

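View pics/scene19.png

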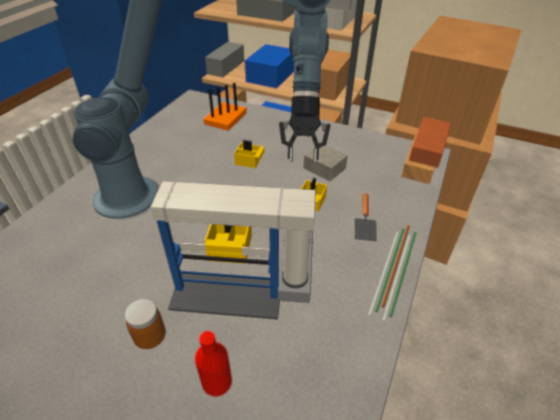

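View pics/top19.png

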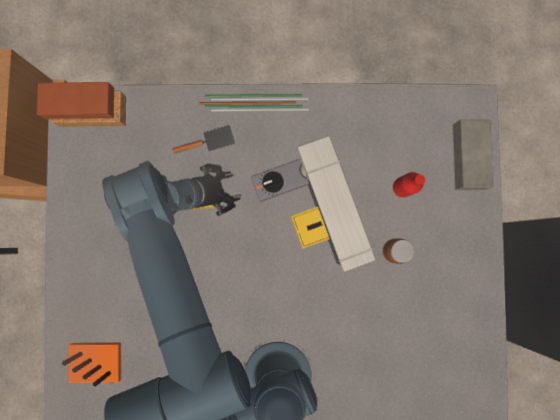

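Emit:
step_arm([
  [[0,0,-1,0,0,0,65],[0,0,-2,0,0,0,65],[0,0,-2,0,0,0,65],[0,0,-2,0,0,0,65],[0,0,-2,0,0,0,65]],
])

```text
time_s: 15.3
tcp_pos: [571.8, 126.8, 262.4]
eef_rot: [0.24, 0.552, 0.781, -0.168]
ft_force: [-0.7, 0.2, 0.2]
finger_gap: 55.4
```

```bash
python3 - <<'E'
from h import *
goal()
print(manip.close_job())
E
```

```text
t 15.30 tcp [571.8 126.8 262.4] gap 55.4 F [-0.7  0.2  0.2] q [ 0.39  0.42  0.06  1.24 -0.59  1.63] z [ 0.19  -0.527 -0.828] y [0.942 0.335 0.003]
the job is handed in; nothing more can be done
None
```

The yellow bin hangs on the stand's rail, and the airflow knob's pointer is at the orange mark. I handed the job in at 15.3 s, and no verdict came back.

**Bin:** I picked the 110 × 100 mm bin by its fin with the tool leaning 40°, lowered its lip over the rail until I felt contact, and released it. The last pictures show it about 1 mm from the rail's middle and square to within 0.01 rad. The flap is behind the rail, the back rests on the bar, and the bin droops slightly forward.

**Knob:** I gripped the bar with the tool leaning 34° to keep the wrist away from the duct, and turned it from about +1.19 rad. The final picture puts the pointer's axis at -0.005 rad and the orange mark at about -0.01 rad. A cruder reading from the pointer's centre gave -0.03 rad; I put the difference down to the pointer standing higher than the mark.

**Surroundings:** The highest wrist force I read was about 6 N, with no sign of touching the duct. The brick, bottle, jar and paddle look unmoved. I checked them by eye only. In the last top picture the arm hid the brick, so that one was checked in the scene view only.

**Disagreement:** While I was carrying the bin, the two cameras differed by about 3 mm to either side on its sideways position. I took the middle, and the final check agreed with it.

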